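# Push a jammed sample vial out of its block

### The job

The white-capped vial is jammed in one of the three bores of the grey metal block: with the screwdriver, push it gently out from behind through the access hole of its bore, until it lies wholly outside on the rails in front. Then lay the screwdriver back down on the bench, and lay the vial on its side in the blue tray. Leave the two black-capped vials in their bores, and do not knock the beaker, dropper bottle, petri dish or marker about.

Things in the scene. Friction and masses are not known exactly. Their poses are not given: they have to be found in the camera images.
- vial_block: fixed grey metal block 150 (x) x 71 (y) x 85 (z) mm on a dark base plate. Origin under its centre on the worktop, z up. Three level bores along its y axis at local x = -48, 0, +48 mm, axes 60 mm above the worktop. Rear face (y = +35.5 mm): a 6 mm plate with a round 16 mm access hole on each bore axis. Front face (y = -35.5 mm): bores open, each leading on to rails. Notches in the roof show the caps
- hole0 (a point): centre of the mouth of the access hole in the block's rear face, bore at local x = -48 mm; axes as the block's
- hole1 (a point): the same for the middle bore, local x = 0
- hole2 (a point): the same for the bore at local x = +48 mm
- stop (a point): end stop, middle of its inner face at bore height, at local y = -107.5 mm of the block (72 mm before its front face); a bar as wide as the block, 6 mm thick, top 64 mm high. From each bore two 6 mm rods, 22 mm over the pair, tops 50 mm high, run out to it; a vial slides along on them. Free space beside and below the rods down to the 8 mm base plate; axes as the block's
- plunger (a point): spring plunger in the roof of the middle bore (one over each bore), at local y = -10 mm of the block, its knob reaching 96 mm high. It jams the vial: sliding the vial takes about 5 to 15 N until its base has passed the plunger, then almost nothing
- vial_white_mid (a point): the white-capped sample vial, centre (half-way along its axis). Glass cylinder 24.4 mm in diameter, 64 mm long with its 14 mm white cap, 30 g; its z axis points along it from base to cap. At the start it lies level in one of the bores (any of the three), its base 1 mm from the inside of the rear plate, its cap flush with the front face
- vial_a_mid (a point): the first black-capped vial, centre; same size and axes, in another bore; must stay there
- vial_b_mid (a point): the second black-capped vial, centre; same size and axes, in the remaining bore; must stay there
- screwdriver_handle (a point): middle of the yellow handle of a small screwdriver lying on the worktop; handle a cylinder 22 mm in diameter and 86 mm long (43 mm either side of this point), axis 11 mm above the worktop. Its y axis points from the tip to the handle's butt. 70 g, grip here
- screwdriver_tip (a point): working end of the screwdriver's steel shaft (5 mm in diameter), 143 mm from the handle's middle in the screwdriver's -y direction, on its axis; 100 mm of shaft stand before the handle
- tray: loose blue sample tray, 130 (x) x 150 (y) x 26 (z) mm, 0.5 kg, walls 4 mm thick, floor top 8 mm above the worktop, origin under its centre on the worktop. Low ribs along its x axis, every 18 mm, tops 10.5 mm above the worktop, keep a vial laid along x from rolling
- beaker_100: glass beaker 54x61x71 mm, bystander, origin under its centre
- dropper_bottle: amber dropper bottle 31 mm wide, 100 mm tall, bystander, origin under its centre
- petri_dish: petri dish, 91 mm wide, 16 mm high, bystander, origin under its centre
- marker: red and white marker lying down, 17x135x16 mm, along its y axis, bystander, origin under its centre
- vial_white: the white-capped vial again, origin at the centre of its base
- screwdriver: the screwdriver again, origin 50 mm from the handle's middle towards the tip, at its underside
Things that resemble listed ones, but are neither listed nor needed, are in the scene too. Leave any brown or green look-alike of the screwdriver alone.

How it is judged (in metres and radians):
On the way, in this order (a step that is already met when the one before it is completed fails the run):
1. the screwdriver's tip is inside the white-capped vial's bore, past the rear plate, at the vial's base, and has pushed the vial at least 15 mm towards the front (distance between screwdriver_tip and vial_white_mid below 0.045 m and y of screwdriver_tip in the frame of vial_block between -0.06 and 0.028 m and y of vial_white_mid in the frame of vial_block below -0.0185 m), for 0.1 s.
2. the white-capped vial lies on the rails wholly outside the front face (y of vial_white_mid in the frame of vial_block between -0.085 and -0.0675 m and height (world z) of vial_white_mid between 0.055 and 0.066 m), for 0.2 s.
At the end, for the whole second after the job is handed in: The white-capped vial lies on its side (within 15 degrees of level) and at rest inside the tray, its centre less than 28 mm above the tray's underside, the tray level; the screwdriver lies flat and at rest on the bench; the black-capped vials are within 6 mm of where they were (x of vial_white_mid in the frame of tray between -0.055 and 0.055 m and y of vial_white_mid in the frame of tray between -0.065 and 0.065 m and z of vial_white_mid in the frame of tray below 0.028 m and angle between vial_white_mid's own z axis and vertical between 1.3 and 1.84 rad and linear speed of each of vial_white, screwdriver below 0.02 m/s and angle between tray's own z axis and vertical below 0.1 rad and height (world z) of screwdriver_handle below 0.016 m and height (world z) of screwdriver_tip below 0.02 m and distance of each of vial_a_mid, vial_b_mid from where it was at the start of the episode below 0.006 m); the robot touches nothing.
It fails at once if the screwdriver pushes the vial with more than 40 N (contact force between screwdriver and vial_white above 40 N).
It fails at once if a black-capped vial is shifted by more than 6 mm (distance of any of vial_a_mid, vial_b_mid from where it was at the start of the episode above 0.006 m).
It fails at once if a bystander (beaker, dropper bottle, petri dish, marker) is moved by more than 20 mm or the beaker or bottle tipped (distance of any of beaker_100, dropper_bottle, petri_dish, marker from where it was at the start of the episode above 0.02 m or angle between any of beaker_100, dropper_bottle's own z axis and vertical above 0.4 rad).
It fails at once if the vial is dropped on the worktop (height (world z) of vial_white_mid below 0.03 m and (x of vial_white_mid in the frame of tray above 0.075 m or x of vial_white_mid in the frame of tray below -0.075 m or y of vial_white_mid in the frame of tray above 0.085 m or y of vial_white_mid in the frame of tray below -0.085 m)).
It also fails if it takes over 67 s, if anything falls off the work surface, if the arm or the gripper's body presses on something with over 40 N, if the wrist force passes 120 N, or if a joint passes its speed limit or range.

### The arm

A 6-joint arm with a two-finger parallel gripper is mounted at the origin on a cart in front of the work surface, level with it; the furniture and walls round the work are solid. World frame = base frame: x ahead of the robot, y to its left, z up, the work surface at z = 0. Lengths are in mm, angles in degrees, forces in N, time in s.
With the tool pointing down it reaches from about 275 to 750 mm from the base axis. Payload 10.2 kg.
Tool frame: the origin (TCP) lies at the very end of the fingers, on their centre line; the grasp point (between the pads) lies 19 mm behind it; z points along the fingers, y is the direction in which the jaws open and shut (so a half turn about z gives the same grasp; the last joint's range is limited). The gripper opens to 85 mm and grips with 20 to 120 N. Pads are 22 mm wide; open, the fingers measure 114 mm over their backs; the gripper's body (76 mm by 85 mm) begins 54 mm behind the grasp point. The pads swing forward as they close: fully open they stand 13 mm farther back than shut.
Start: joints at [53.549, 17.928, 85.812, -0, 76.261, -12.8], TCP at [210.63, 480.901, 231.294] pointing down, gripper open.
Joint ranges: [-168.41, 168.41], [-55.51, 124.54], [10.69, 146.95], [-70.63, 250.63], [1, 178], [-165.06, 165.06]. Speed limits (degrees/s): [136.94, 136.94, 172.46, 180, 180, 180].

### API

Orientations are given as [roll, pitch, yaw] about the fixed x, y, z axes, in that order (R = Rz(yaw) Ry(pitch) Rx(roll)).
In Python, from workcell import bot gives the robot as it stands. The module is installed in compiled form; this text tells all that it offers.
- The arm moves only by the tool step_arm, never from a script. Its argument "commands" is a list of rows, each a list of 3 entries, a list of its own where there are three numbers: the turn, a rotation vector about the tool's x, y, z in degrees, then the shift along the tool's x, y, z in cm, then the gripper's target within -1 to 1 (fully open at 1, half-way at 0, shut at -1). A call has 1 to 5 rows; each row is the pose to reach, as a shift and turn from the pose commanded when the call began, along the tool's axes at that moment; what a row does not reach only later rows make up. A row lasts 1/8 s, in which the tool goes at most 62.5 mm and 10.7 degrees, less where a joint would pass 70% of its speed; a pose out of reach is approached as far as the arm can. A call with a gripper value outside its range is refused whole. The fingers move at their own pace and stop on an object; "force" is the grip in N (left out, the last holds). Time passes only in rows, so rows that repeat a pose let the fingers close. It gives the time, the measured TCP pose, the force and the opening at its end, in the units of the state.
- bot.state(): the state, without advancing time (a new reading comes with each control period).
- bot.capture(name): name is "scene" or "top"; returns a dict with "pixels" (400x640x3 uint8, red, green, blue), "z_map" (400x640 float32, mm along the optical axis (not along the pixel's ray), 0 where there is no reading), "fx", "fy", "cx", "cy" (pixels), "rvec" (rotation vector, rad) and "tvec" (3), from world to camera coordinates, as OpenCV has them. Camera axes: x right, y down, z forward; pixel columns grow to the right and rows downward; lengths in mm; the calibration is good to about 2 mm. A picture is of the moment at which its call begins.
- bot.job_done(): hands the job in, once; it reports no verdict.
The state is a dict: "clock": time; "qpos": joint angles; "joint_velocities": joint speeds; "joint_torque": joint torques, N m; "position": TCP position; "tcp_rot": TCP orientation; "force": force on the tool from outside, world axes, zero at the start; "moment": the same for the moment, N m; "opening": finger opening in mm.
Only numpy, scipy, OpenCV 4.12 (cv2) and the standard library are available. Lean on these libraries where they do the work, as an engineer would, in place of code of your own. Each camera call takes 0.05 s, during which the arm holds its last target.

## Working session

There is one attempt and no reset: what is moved stays moved. The work goes in short steps, Python scripts to look and compute and a tool call to move; the robot and the scene stay as the last step left them, time stands still between calls to the robot, and variables do not carry over. Pictures are saved under pics/ and viewed, and the job is handed in when it is done.

Besides the shell and the picture viewer there is one more tool, called after ">>>" as name(argument=value, ...), one argument or row to a line, values as JSON. step_arm: Moves the arm, as the interface text tells. Its arguments: {"type":"object","properties":{"commands":{"type":"array"},"force":{"type":"number"}},"required":["commands"]}

```bash
mkdir -p pics
cat > h.py <<'E'
import numpy as np, cv2
from workcell import bot
from scipy.spatial.transform import Rotation as Rn
def cap(n,save=None):
    c=bot.capture(n)
    if save: cv2.imwrite('pics/%s.png'%save,c['pixels'][:,:,::-1])
    return c
def RT(c):
    return cv2.Rodrigues(np.array(c['rvec'],float))[0],np.array(c['tvec'],float).ravel()
def world(c):
    R,t=RT(c);z=c['z_map'].astype(float)
    v,u=np.mgrid[:400,:640]
    P=np.stack([(u-c['cx'])/c['fx']*z,(v-c['cy'])/c['fy']*z,z],-1)
    W=(P-t)@R; W[z==0]=np.nan
    return W
def ray(c,u,v,h):
    R,t=RT(c); o=-R.T@t
    d=R.T@np.array([(u-c['cx'])/c['fx'],(v-c['cy'])/c['fy'],1]); return o+d*(h-o[2])/d[2]
def proj(c,p):
    R,t=RT(c); q=R@np.array(p,float)+t; return q[0]/q[2]*c['fx']+c['cx'],q[1]/q[2]*c['fy']+c['cy']
E
python3 - <<'E'
from h import *
for n in('scene','top'):
    c=cap(n,n+'0'); R,t=RT(c); print(n,-R.T@t,R.round(2).tolist(),c['fx'],c['cx'],c['cy'])
    np.savez(n+'0.npz',**c)
print(bot.state())
E
```

```text
scene [-28.26703813 953.60617136 887.44705913] [[-0.82, -0.57, -0.0], [-0.35, 0.51, -0.79], [0.45, -0.65, -0.62]] 382.6306510295415 318.65145918734993 200.64230384962667
top [ 401.15984544  124.48101303 1576.18380035] [[0.01, -1.0, -0.01], [-0.99, -0.01, -0.12], [0.12, 0.01, -0.99]] 441.1293606403944 324.88630178153636 198.06044069871555
{'clock': 0.1, 'qpos': array([ 5.35465646e+01,  1.79558644e+01,  8.58484156e+01, -1.16373061e-03,
        7.62594206e+01, -1.27988263e+01]), 'joint_velocities': array([-0.05302586, -0.10510642, -0.20718365,  0.06671794, -0.0252744 ,
        0.00449401]), 'joint_torque': array([ 1.02112306e-03, -4.12905335e+01, -2.60141337e+01, -2.42935030e-04,
        3.09166106e-03,  3.26890962e-06]), 'position': array([210.51670658, 480.7080692 , 230.80378748]), 'tcp_rot': array([-1.79937632e+02, -1.30094558e-02,  1.56345661e+02]), 'force': array([ 0.40747799, -0.37936767,  0.03194519]), 'moment': array([0.00794513, 0.0604693 , 0.04823538]), 'opening': 85.20857432801415}
```

View pics/scene0.png

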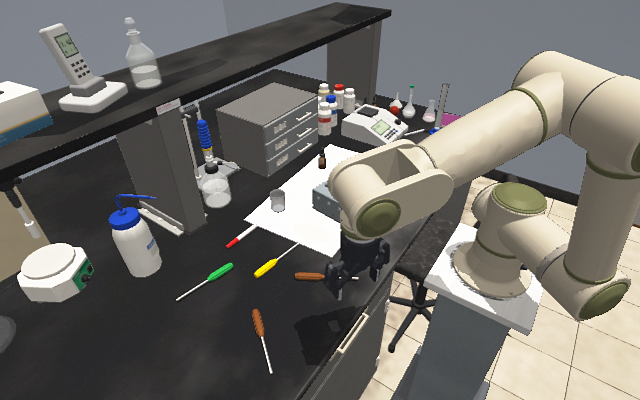

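View pics/top0.png

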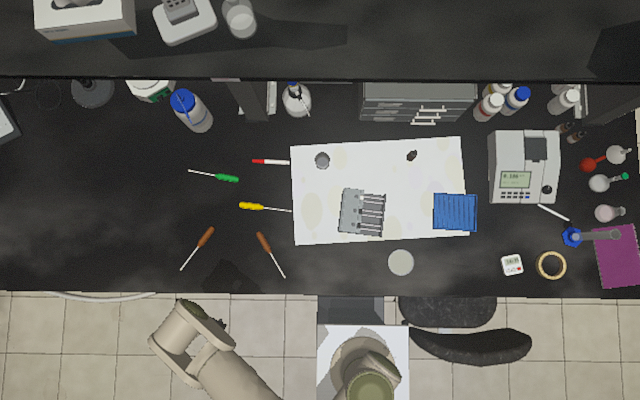

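Run:
```python
import numpy as np,cv2
c=np.load('top0.npz'); im=c['pixels'][:,:,::-1]
cv2.imwrite('pics/tz.png',cv2.resize(im[170:250,325:485],None,fx=5,fy=5,interpolation=cv2.INTER_CUBIC))
cv2.imwrite('pics/tz2.png',cv2.resize(im[140:290,170:320],None,fx=4,fy=4,interpolation=cv2.INTER_CUBIC))
c=np.load('scene0.npz'); im=c['pixels'][:,:,::-1]
cv2.imwrite('pics/sz.png',cv2.resize(im[140:290,220:400],None,fx=4,fy=4,interpolation=cv2.INTER_CUBIC))
```

```text
(no output)
```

View pics/tz.png

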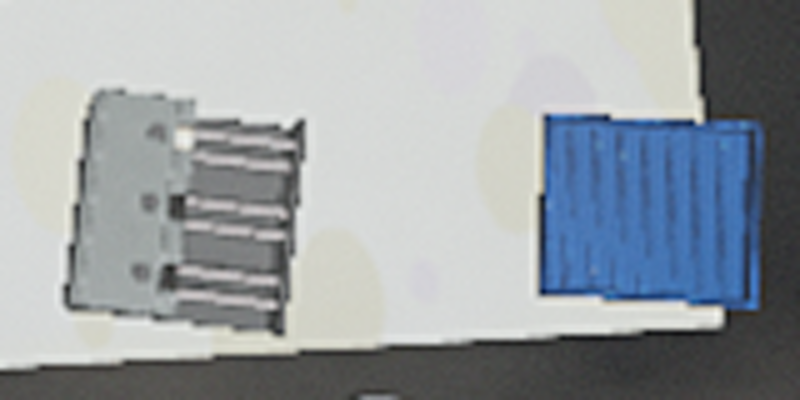

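View pics/tz2.png

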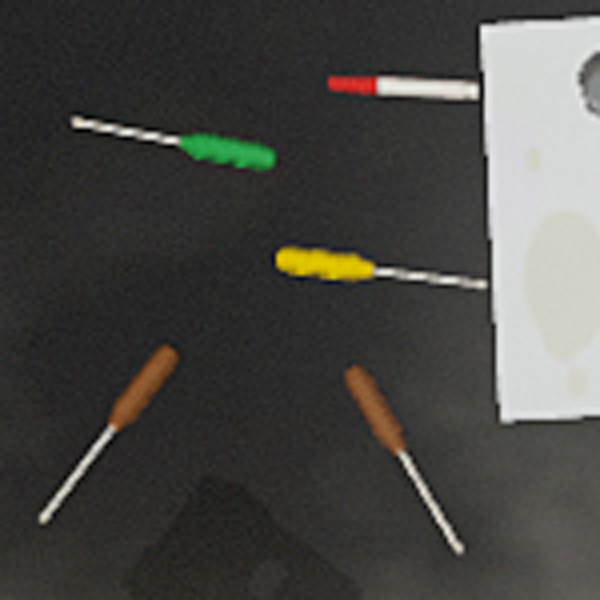

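View pics/sz.png

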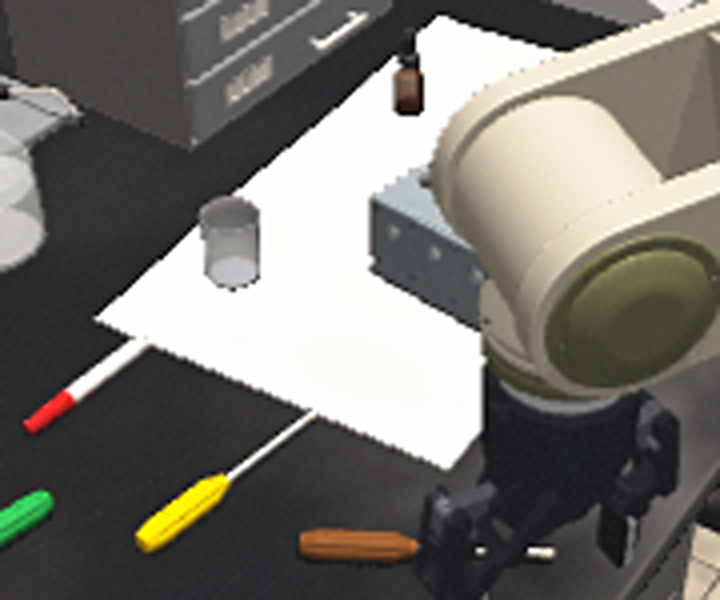

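Run:
```python
from h import *
c=dict(np.load('top0.npz'));W=world(c)
hsv=cv2.cvtColor(c['pixels'],cv2.COLOR_RGB2HSV)
X,Y,Z=W[...,0],W[...,1],W[...,2]
v,u=np.mgrid[:400,:640]
def bx(m,name,h):
    pts=np.argwhere(m)[:,::-1]
    P=np.array([ray(c,a,b,h)[:2] for a,b in pts])
    print(name,len(P),'mean',P.mean(0).round(1),'rect',cv2.minAreaRect(P.astype(np.float32)),'Zmed',np.nanmedian(Z[m]),'XY depth',np.nanmean(X[m]),np.nanmean(Y[m]))
    return P
roi=(u>325)&(u<395)&(v>175)&(v<245)
m=roi&(Z>76)&(Z<91); P=bx(m,'roof',85); np.save('roof.npy',P)
m=roi&(Z>55)&(Z<74)&(u>375); bx(m,'stop/mid',64)
yl=(hsv[...,0]>20)&(hsv[...,0]<35)&(hsv[...,1]>150)&(hsv[...,2]>120)&(u<300)&(u>200)&(v>190)&(v<225)
P=bx(yl,'yellow',11); 
bl=(hsv[...,0]>100)&(hsv[...,0]<120)&(hsv[...,1]>120)&(u>425)&(u<485)&(v>185)&(v<240); bx(bl,'tray',26)
print('tray Z', np.nanpercentile(Z[bl],[5,50,95]))
wh=roi&(u<372)&(u>358)&(v<202)&(c['pixels'].min(-1)>190); print(np.argwhere(wh).tolist())
# corners of roof top, from zoomed: 
for uu,vv,h in [(325+92/5,170+92/5,85),(325+66/5,170+303/5,85),(325+302/5,170+122/5,64),(325+283/5,170+333/5,64),(325+158/5,170+132/5,96),(325+149/5,170+202/5,96),(325+139/5,170+270/5,96)]: print(ray(c,uu,vv,h).round(1))
# steel shaft
sh=(u>263)&(u<293)&(v>203)&(v<214)&(c['pixels'].min(-1)>110)
q=np.argwhere(sh)[:,::-1]; print(q[::3].tolist()); 
for a in [(240.,205),(291,211)]: print(ray(c,*a,11))
```

```text
roof 818 mean [540.3  47.4] rect ((540.8251953125, 45.60244369506836), (71.87704467773438, 149.72320556640625), 83.50151824951172) Zmed 84.1806150298295 XY depth 540.393461815349 47.393026195955215
stop/mid 84 mean [527.4 -64. ] rect ((528.8606567382812, -57.63714599609375), (20.15407371520996, 145.91822814941406), 83.85444641113281) Zmed 63.16564227186849 XY depth 527.5191708869272 -64.21269286197317
yellow 148 mean [559.6 401. ] rect ((559.6442260742188, 399.3224182128906), (86.66133880615234, 24.288118362426758), 82.58600616455078) Zmed 17.42278166197727 XY depth 559.0509323664717 400.118667316515
tray 1547 mean [ 546.5 -322.6] rect ((547.47314453125, -323.5461120605469), (152.07357788085938, 131.8915252685547), 86.87249755859375) Zmed 8.542932755649192 XY depth 548.0177301388534 -327.3949284201
tray Z [ 1.25200289  8.54293276 25.09953213]
[[176, 359], [176, 360], [176, 361], [176, 362], [176, 363], [176, 364], [176, 365], [176, 366], [176, 367], [176, 368], [176, 369], [176, 370], [176, 371], [177, 359], [177, 360], [177, 361], [177, 362], [177, 363], [177, 364], [177, 365], [177
[... 2254 characters left out ...]
93, 367], [193, 368], [193, 369], [193, 370], [193, 371], [196, 360], [196, 361], [196, 362], [197, 360], [197, 361], [197, 362], [197, 363], [197, 366], [197, 368], [198, 360], [198, 361], [198, 362], [198, 363], [199, 361], [199, 362]]
[615.4  72.   85. ]
[471.4  88.3  85. ]
[599.3 -74.   64. ]
[453.8 -60.5  64. ]
[587.   27.5  96. ]
[539.5  33.4  96. ]
[493.6  39.9  96. ]
[[264, 207], [267, 207], [264, 208], [267, 208], [270, 208], [273, 208], [276, 208], [270, 209], [273, 209], [276, 209], [279, 209], [282, 209], [285, 209], [279, 210], [282, 210], [285, 210], [288, 210], [291, 210], [288, 211], [291, 211]]
[561.60875625 437.99779884  11.        ]
[542.39839522 255.34053108  11.        ]
```

```bash
cat >> h.py <<'E'
def go(p,yaw,roll=180,pitch=0):
    s=bot.state(); R0=Rn.from_euler('xyz',s['tcp_rot'],degrees=True); Rt=Rn.from_euler('xyz',[roll,pitch,yaw],degrees=True)
    print('clk',s['clock'],'at',s['position'].round(1),s['tcp_rot'].round(2),'F',s['force'].round(1),'op',round(s['opening'],1))
    print(' turn',(R0.inv()*Rt).as_rotvec(degrees=True).round(1),'shift cm',(R0.inv().apply(np.array(p)-s['position'])/10).round(2))
def blob(c,m,h):
    q=np.argwhere(m)[:,::-1].astype(float); P=np.array([ray(c,a,b,h)[:2] for a,b in q]); return q,P
E
python3 - <<'E'
from h import *
v,u=np.mgrid[:400,:640]
for n in('top','scene'):
    c=dict(np.load(n+'0.npz'));hsv=cv2.cvtColor(c['pixels'],cv2.COLOR_RGB2HSV)
    m=(hsv[...,0]>20)&(hsv[...,0]<35)&(hsv[...,1]>150)&(hsv[...,2]>90)
    m&=(u>200)&(u<310)&(v>190)&(v<290)
    q,P=blob(c,m,11 if n=='top' else 11)
    w,V=np.linalg.eigh(np.cov(P.T)); d=V[:,1]*np.sign(V[1,1]); s=(P-P.mean(0))@d
    print(n,len(P),P.mean(0),'yaw',np.degrees(np.arctan2(d[1],d[0]))-90,'ext',s.min(),s.max(),'mid',P.mean(0)+d*(s.min()+s.max())/2)
    # tip: bright along the axis
    b=P.mean(0)
    for t in range(-155,-120,3):
        p=b+d*t; pu=proj(c,[p[0],p[1],11]); print(t,[c['pixels'].min(-1)[int(round(pu[1]))+k,int(round(pu[0]))] for k in(-2,-1,0,1,2)],end=' ')
    print()
c=dict(np.load('scene0.npz'))
for a in [(220+393/4,140+232/4),(220+435/4,140+254/4)]:
    print('hole',a)
for l in (48,0): 
    y=np.radians(-6.5); p=np.array([540.8,45.6])+l*np.array([np.cos(y),np.sin(y)])+35.5*np.array([-np.sin(y),np.cos(y)]); print('pred',p,proj(c,[*p,60]))
c=dict(np.load('top0.npz'))
for n,a,h in [('beaker',(322,160),71),('bottle',(411,155),100),('marker',(270,161),8),('petri',(401,263),16)]: print(n,ray(c,*a,h).round())
go([559,400,120],84)
W=world(c); print('shelf',W[40:85:6,300].round())
E
```

```text
top 156 [559.82694911 400.49518462] yaw -5.859948875405081 ext -44.636683147512116 42.03341170045889 mid [559.69405576 399.20035069]
-155 [np.uint8(222), np.uint8(222), np.uint8(223), np.uint8(220), np.uint8(216)] -152 [np.uint8(203), np.uint8(206), np.uint8(200), np.uint8(202), np.uint8(194)] -149 [np.uint8(41), np.uint8(39), np.uint8(50), np.uint8(51), np.uint8(36)] -146 [np.uint8(60), np.uint8(52), np.uint8(130), np.uint8(146), np.uint8(65)] -143 [np.uint8(62), np.uint8(65), np.uint8(179), np.uint8(201), np.uint8(85)] -140 [np.uint8(60), np.uint8(67), np.uint8(169), np.uint8(183), np.uint8(73)] -137 [np.uint8(60), np.uint8(67), np.uint8(169), np.uint8(183), np.uint8(73)] -134 [np.uint8(56), np.uint8(55), np.uint8(148), np.uint8(160), np.uint8(45)] -131 [np.uint8(56), np.uint8(78), np.uint8(153), np.uint8(155), np.uint8(52)] -128 [np.uint8(54), np.uint8(112), np.uint8(163), np.uint8(142), np.uint8(53)] -125 [np.uint8(52), np.uint8(116), np.uint8(149), np.uint8(103), np.uint8(58)] -122 [np.uint8(47), np.uint8(151), np.uint8(175), np.uint8(65), np.uint8(50)] 
scene 195 [561.04826469 
[... 1032 characters left out ...]
108), np.uint8(255), np.uint8(166)] 
hole (318.25, 198.0)
hole (328.75, 203.5)
pred [592.51016316  75.43804662] (np.float64(317.3307897750682), np.float64(197.99752014454003))
pred [544.81871409  80.87180088] (np.float64(327.66087074387724), np.float64(203.51963641797246))
beaker [716. 147.  71.]
bottle [ 731. -157.  100.]
marker [723. 336.   8.]
petri [ 364. -134.   16.]
clk 0.1 at [210.5 480.7 230.8] [-1.7994e+02 -1.0000e-02  1.5635e+02] F [ 0.4 -0.4  0. ] op 85.2
 turn [-0.1  0.  72.3] shift cm [-35.16   6.6   11.07]
shelf [[ 952.  203.  474.]
 [ 937.  203.  471.]
 [ 920.  202.  472.]
 [ 903.  202.  475.]
 [ 888.  202.  471.]
 [ 870.  201.  473.]
 [ 852.  201.  478.]
 [1021.  233.   11.]]
```

>>> step_arm(
  commands=[
    [[0,0,20],[-10,2,3],1],
    [[0,0,40],[-20,4,6],1],
    [[0,0,55],[-30,5.5,10],1],
    [[0,0,72.8],[-35.2,6.6,13],1],
    [[0,0,72.8],[-35.2,6.6,13],1],
  ],
  force=100,
)

```text
clock: 0.72
position: [499.2, 413.9, 126.5]
tcp_rot: [-180.0, 0.0, 102.3]
force: [0.4, 0.9, -0.3]
opening: 85.4
```

>>> step_arm(
  commands=[
    [[0,0,0],[0,0,0],1],
    [[0,0,0],[0,0,0],1],
  ],
)

```text
clock: 0.98
position: [497.0, 414.9, 127.6]
tcp_rot: [-180.0, -0.0, 102.7]
force: [-0.2, -0.2, -0.0]
opening: 85.5
```

Run:
```python
from h import *
go([559.6,399.5,3],83.5)
```

```text
clk 0.975 at [497.  414.9 127.6] [-1.7996e+02 -1.0000e-02  1.0270e+02] F [-0.2 -0.2 -0. ] op 85.5
 turn [-0.   0.  19.2] shift cm [-2.88  5.78 12.45]
```

>>> step_arm(
  commands=[
    [[0,0,10],[-1.4,2.9,2],0.2],
    [[0,0,19.2],[-2.9,5.8,6],0.2],
    [[0,0,19.2],[-2.9,5.8,9],0.2],
    [[0,0,19.2],[-2.9,5.8,9],0.2],
    [[0,0,19.2],[-2.9,5.8,9],0.2],
  ],
)

```text
clock: 1.6
position: [560.4, 400.3, 40.1]
tcp_rot: [179.9, -0.1, 83.5]
force: [-0.4, -0.4, 0.1]
opening: 51.1
```

Run:
```python
from h import *
go([559.6,399.5,3],83.5)
```

```text
clk 1.6 at [560.4 400.3  40.1] [ 1.7985e+02 -1.0000e-01  8.3540e+01] F [-0.4 -0.4  0.1] op 51.1
 turn [ 0.1 -0.1  0. ] shift cm [-0.1  -0.08  3.71]
```

>>> step_arm(
  commands=[
    [[0,0,0],[-0.1,-0.05,2],0],
    [[0,0,0],[-0.1,-0.05,3.5],0],
    [[0,0,0],[-0.1,-0.05,3.5],0],
    [[0,0,0],[-0.1,-0.05,3.5],0],
  ],
)

```text
clock: 2.1
position: [560.0, 398.3, 2.8]
tcp_rot: [180.0, -0.0, 83.4]
force: [0.3, 0.9, 0.8]
opening: 42.7
```

>>> step_arm(
  commands=[
    [[0,0,0],[0,0,0],-1],
    [[0,0,0],[0,0,0],-1],
    [[0,0,0],[0,0,0],-1],
    [[0,0,0],[0,0,0],-1],
    [[0,0,0],[0,0,0],-1],
  ],
  force=100,
)

```text
clock: 2.72
position: [560.3, 398.4, 3.7]
tcp_rot: [179.9, -0.1, 83.4]
force: [-1.5, -1.2, 6.3]
opening: 19.0
```

Run:
```python
from h import *
go([559.6,399.5,3],83.5)
```

```text
clk 2.725 at [560.3 398.4   3.7] [ 1.7992e+02 -5.0000e-02  8.3440e+01] F [-1.5 -1.2  6.3] op 19.0
 turn [ 0.1 -0.  -0.1] shift cm [ 0.1  -0.08  0.07]
```

>>> step_arm(
  commands=[
    [[0,0,0],[0,0,0],-0.2],
    [[0,0,0],[0,0,0],-0.2],
    [[0,0,0],[0,0,0.3],-0.2],
    [[0,0,0],[0,0,0.3],-0.2],
  ],
)

```text
clock: 3.22
position: [559.8, 398.1, -0.6]
tcp_rot: [-180.0, 0.0, 83.4]
force: [-0.1, 0.2, -0.3]
opening: 34.7
```

>>> step_arm(
  commands=[
    [[0,0,0],[0,0,0],-1],
    [[0,0,0],[0,0,0],-1],
    [[0,0,0],[0,0,0],-1],
    [[0,0,0],[0,0,0],-1],
    [[0,0,0],[0,0,0],-1],
  ],
  force=100,
)

```text
clock: 3.85
position: [560.2, 398.4, 0.5]
tcp_rot: [179.9, -0.0, 83.4]
force: [-0.8, -1.1, 5.9]
opening: 19.2
```

>>> step_arm(
  commands=[
    [[0,0,0],[0,0,-2],-1],
    [[0,0,0],[0,0,-6],-1],
    [[0,0,0],[0,0,-10],-1],
    [[0,0,0],[0,0,-10],-1],
    [[0,0,0],[0,0,-10],-1],
  ],
)

```text
clock: 4.47
position: [559.5, 398.0, 99.4]
tcp_rot: [-180.0, 0.0, 83.4]
force: [0.1, 0.0, -1.0]
opening: 19.4
```

Run:
```python
from h import *
print(bot.state()['position'],bot.state()['force'],bot.state()['opening'])
for n in('scene','top'):
    c=cap(n); np.savez(n+'1.npz',**c); im=c['pixels'][:,:,::-1]
    sub=im[190:300,200:340] if n=='scene' else im[170:240,220:320]
    cv2.imwrite('pics/%s1.png'%n,cv2.resize(sub,None,fx=5,fy=5,interpolation=cv2.INTER_CUBIC))
```

```text
[559.48626505 397.97276985  99.39191084] [ 0.05782868  0.0427612  -1.02085874] 19.38998980485719
```

View pics/scene1.png

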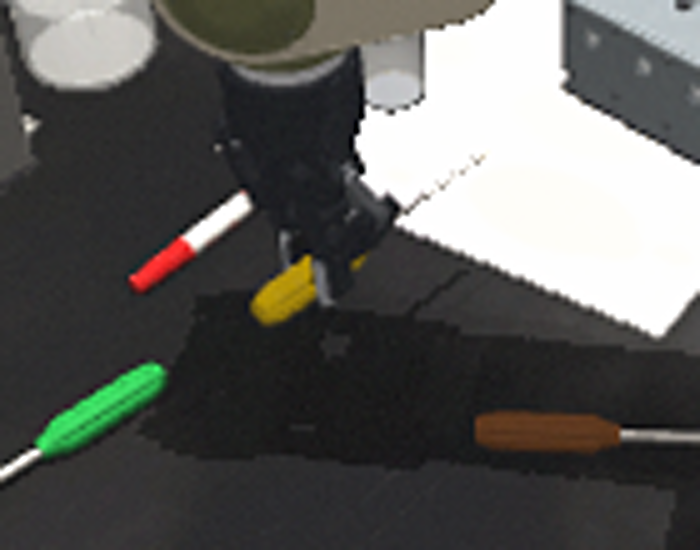

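View pics/top1.png

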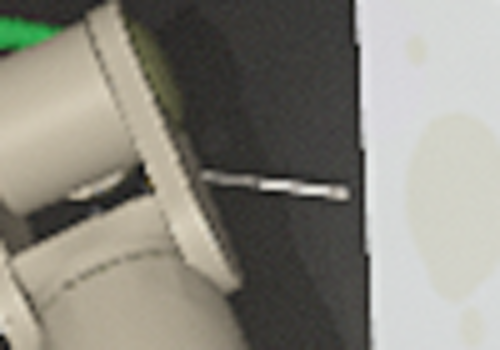

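```bash
cat >> h.py <<'E'
def tri(c1,a,c2,b):
    L=[]
    for c,(u,v) in((c1,a),(c2,b)):
        R,t=RT(c); o=-R.T@t; d=R.T@np.array([(u-c['cx'])/c['fx'],(v-c['cy'])/c['fy'],1]); L.append((o,d/np.linalg.norm(d)))
    A=sum(np.eye(3)-np.outer(d,d) for o,d in L); B=sum((np.eye(3)-np.outer(d,d))@o for o,d in L)
    p=np.linalg.solve(A,B); return p,[np.linalg.norm(np.cross(p-o,d)) for o,d in L]
E
python3 - <<'E'
from h import *
s=dict(np.load('scene1.npz'));t=dict(np.load('top1.npz'))
print(tri(t,(289.8,208.4),s,(296,221.2)))
W=world(s); 
W2=world(t)
for u in range(262,291,3):
    k=[(round(float(x),0)) for x in W2[204:212,u,2]]; print(u,k)
E
```

```text
(array([545.3463457 , 253.57431497, 101.6565669 ]), [np.float64(2.866096924088668), np.float64(2.866096924088594)])
262 [1.0, 114.0, 110.0, 5.0, -3.0, 3.0, -2.0, 336.0]
265 [1.0, 5.0, 108.0, -9.0, 1.0, -6.0, -6.0, -3.0]
268 [3.0, 6.0, 112.0, 1.0, -3.0, -7.0, -3.0, -2.0]
271 [1.0, 3.0, 112.0, 112.0, 6.0, -12.0, -1.0, -0.0]
274 [-5.0, -1.0, -0.0, 109.0, 2.0, -2.0, -2.0, -2.0]
277 [-4.0, 4.0, -6.0, 109.0, 117.0, -6.0, -3.0, -8.0]
280 [6.0, -0.0, 3.0, 108.0, 112.0, 1.0, -3.0, -3.0]
283 [8.0, -0.0, 2.0, -1.0, 110.0, -0.0, 4.0, 5.0]
286 [-6.0, 4.0, -3.0, 4.0, 102.0, 111.0, -4.0, 2.0]
289 [2.0, -8.0, -5.0, -1.0, -6.0, -2.0, 1.0, -2.0]
```

```bash
python3 - <<'E'
from h import *
s=dict(np.load('scene1.npz'));t=dict(np.load('top1.npz'))
W2=world(t); m=np.zeros((400,640),bool); m[200:215,258:295]=True; m&=(W2[...,2]>95)&(W2[...,2]<125)
P=W2[m]; q=np.argwhere(m)
P=np.array([ray(t,b,a,109.5) for a,b in q])
f=np.polyfit(P[:,1],P[:,0],1); print('slope deg',np.degrees(np.arctan(f[0])),P[:,1].min(), [ (y,np.polyval(f,y).round(1)) for y in (250,254,398)])
for u in (289.8,288.5): p=ray(t,u,208.3,109.5); print(p,proj(s,p))
for u in range(288,300):
  pass
for z in (104,109.5):
  for y in (251,255,300,340):
    print(z,y,proj(s,[np.polyval(f,y),y,z]))
E
python3 - <<'E'
import numpy as np,cv2
c=np.load('scene1.npz'); im=c['pixels'][:,:,::-1]
cv2.imwrite('pics/s1b.png',cv2.resize(im[205:255,265:325],None,fx=10,fy=10,interpolation=cv2.INTER_NEAREST))
E
```

```text
slope deg 6.357069684167784 257.2798796979363 [(250, np.float64(540.4)), (254, np.float64(540.8)), (398, np.float64(556.9))]
[542.51244405 251.31778577 109.5       ] (np.float64(297.980571927484), np.float64(219.3460912308273))
[542.45795478 255.66289906 109.5       ] (np.float64(297.1459521630936), np.float64(220.10640600358536))
104 251 (np.float64(298.6209815501774), np.float64(220.86783915936277))
104 255 (np.float64(297.72905407250425), np.float64(221.5098493220935))
104 300 (np.float64(287.4433690772466), np.float64(228.91349419558657))
104 340 (np.float64(277.8947126650641), np.float64(235.78662526341495))
109.5 251 (np.float64(298.55704709661137), np.float64(219.5307657266101))
109.5 255 (np.float64(297.66244890488986), np.float64(220.17192414881208))
109.5 300 (np.float64(287.34522964236817), np.float64(227.56627402016775))
109.5 340 (np.float64(277.76608654642155), np.float64(234.43164478693166))
```

View pics/s1b.png

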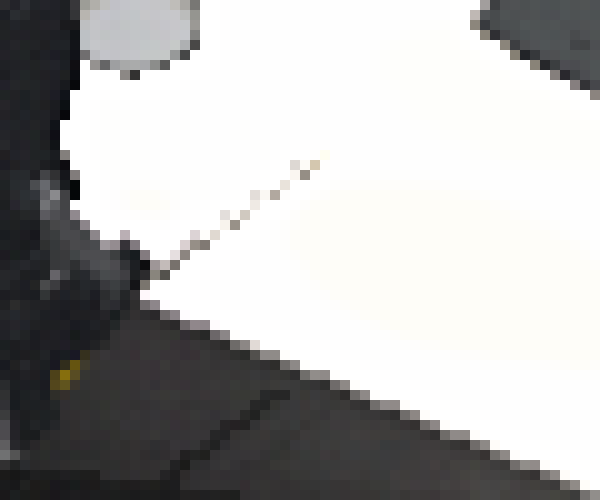

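```bash
cat >> h.py <<'E'
BC=np.array([540.8,45.6]);BY=np.radians(-6.5)
def bw(x,y): return BC+x*np.array([np.cos(BY),np.sin(BY)])+y*np.array([-np.sin(BY),np.cos(BY)])
def bl(p): d=np.array(p[:2])-BC; return d@[np.cos(BY),np.sin(BY)], d@[-np.sin(BY),np.cos(BY)]
E
python3 - <<'E'
from h import *
go([*bw(49.4,205),50],83.5)
E
```

```text
clk 4.575 at [559.3 397.9  98.5] [-1.7988e+02  7.0000e-02  8.3430e+01] F [-0.4 -0.1  0.3] op 19.1
 turn [-0.1  0.1 -0.1] shift cm [-14.7    7.12   4.85]
```

>>> step_arm(
  commands=[
    [[0,0,0],[-3,2,0],-1],
    [[0,0,0],[-8,4,2],-1],
    [[0,0,0],[-12,6,4.9],-1],
    [[0,0,0],[-14,7.1,4.9],-1],
    [[0,0,0],[-14,7.1,4.9],-1],
  ],
)

```text
clock: 5.2
position: [615.1, 250.4, 51.3]
tcp_rot: [180.0, -0.0, 83.3]
force: [0.4, -0.3, 0.2]
opening: 19.0
```

>>> step_arm(
  commands=[
    [[0,0,0],[0,0,0],-1],
  ],
)

```text
clock: 5.32
position: [614.4, 252.5, 51.7]
tcp_rot: [179.9, -0.1, 83.5]
force: [-0.7, 0.3, -0.6]
opening: 19.2
```

Run:
```python
from h import *
go([*bw(49.4,205),50],83.5); print(bl(bot.state()['position']))
for n in('scene','top'):
    c=cap(n); np.savez(n+'2.npz',**c); im=c['pixels'][:,:,::-1]
    sub=im[170:240,270:350] if n=='scene' else im[160:245,280:390]
    cv2.imwrite('pics/%s2.png'%n,cv2.resize(sub,None,fx=7,fy=7,interpolation=cv2.INTER_CUBIC))
```

```text
clk 5.325 at [614.4 252.5  51.7] [ 1.7992e+02 -5.0000e-02  8.3500e+01] F [-0.7  0.3 -0.6] op 19.2
 turn [ 0.1 -0.1  0. ] shift cm [-0.89 -0.03  0.17]
(np.float64(49.6692223224407), np.float64(213.8866407907246))
```

View pics/scene2.png

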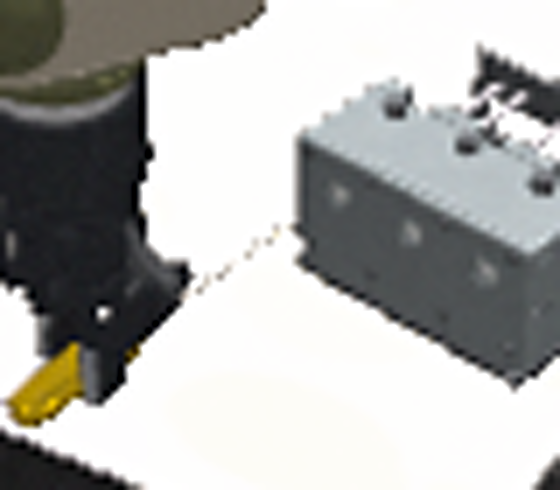

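View pics/top2.png

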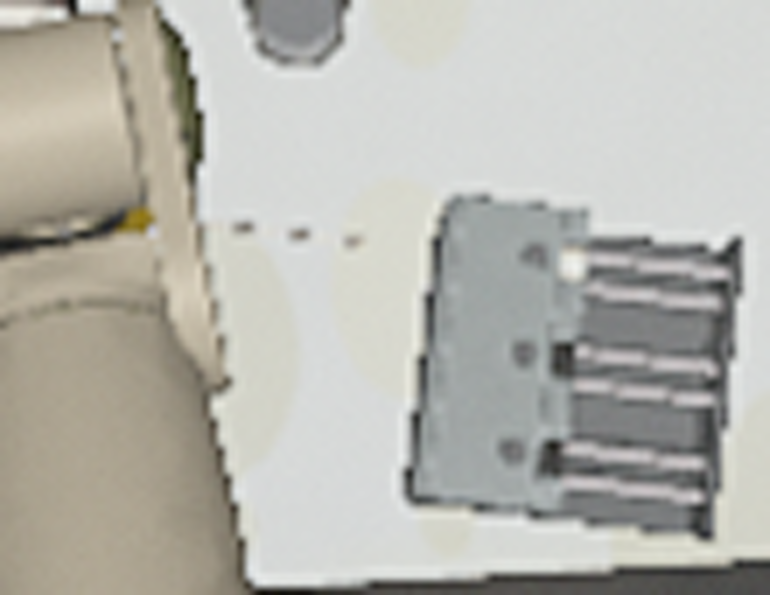

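Run:
```python
from h import *
s=dict(np.load('scene2.npz'));t=dict(np.load('top2.npz'))
st=np.array([614.4,252.5,51.7])
for l in (213.9-145.1, 213.9-120,213.9-100):
    for z in (56,60,62): p=[*bw(48,l),z]; print(round(l),z,'scene',np.round(proj(s,p),1),'top',np.round(proj(t,p),1))
print(np.round(proj(s,[*bw(48,35.5),60]),1))
g=s['pixels'].min(-1); print('cols 295..316'); 
for v in range(200,216): print(v,g[v,295:316])
g=t['pixels'].min(-1); print('top cols 310..334')
for v in range(190,198): print(v,g[v,310:336])
```

```text
69 56 scene [311.  203.3] top [332.5 194.9]
69 60 scene [311.  202.4] top [332.5 194.8]
69 62 scene [311.  201.9] top [332.5 194.7]
94 56 scene [306.2 206.7] top [325.4 194. ]
94 60 scene [306.1 205.8] top [325.4 193.9]
94 62 scene [306.1 205.3] top [325.3 193.8]
114 56 scene [302.2 209.4] top [319.6 193.3]
114 60 scene [302.2 208.5] top [319.6 193.1]
114 62 scene [302.1 208.1] top [319.6 193.1]
[317.3 198. ]
cols 295..316
200 [253 253 253 253 253 253 253 253 253 253 253 253 253 253 254 255 255 139
  65  74  74]
201 [253 253 253 253 253 253 253 253 253 253 253 253 253 254 255 255 255 146
  67  72  76]
202 [253 253 253 253 253 253 253 253 253 253 254 254 254 255 191 249 174  67
  66  73  75]
203 [253 253 253 253 253 253 253 253 253 253 254 255 255 255 204 255 255 128
  63  75  77]
204 [254 253 253 253 253 253 253 253 254 254 255 204 239 164 252 255 255 255
 140  56  73]
205 [255 255 254 253 253 253 253 254 254 255 242 223 254 254 255 255 255 255
 153  64  75]
206 [255 255 255 254 253 254 254 254 255 253 170 253 255 254 254 254 255 176
  79  72  74]
207 [131 125 255 255 254 254 255 240
[... 988 characters left out ...]

 215 210 205 206 205 207 206 207]
192 [200 198 204 161 121 112 187 216 213 213 215 204 195 186 206 217 214 215
 212 208 208 209 204 206 207 206]
193 [206 202 203 182 174 181 201 214 211 214 217 171 121 119 193 218 214 215
 213 195 186 190 203 208 206 206]
194 [206 201 201 203 205 205 208 214 215 215 217 196 182 191 209 215 212 213
 213 167 144 170 198 207 205 207]
195 [205 202 201 201 200 200 199 206 213 214 217 218 219 219 216 215 215 212
 210 187 181 197 207 206 206 205]
196 [207 201 201 199 202 198 199 198 207 213 215 214 215 215 214 214 215 211
 207 208 210 207 206 206 206 206]
197 [196 202 200 200 199 201 200 200 200 211 215 214 214 214 214 215 214 210
 206 206 206 207 206 207 205 205]
```

>>> step_arm(
  commands=[
    [[0,0,0],[-1,-0.15,0.15],-1],
    [[0,0,0],[-1.7,-0.15,0.15],-1],
    [[0,0,0],[-2.4,-0.15,0.15],-1],
    [[0,0,0],[-2.4,-0.15,0.15],-1],
    [[0,0,0],[-2.4,-0.15,0.15],-1],
  ],
)

```text
clock: 6.05
position: [610.2, 227.3, 49.2]
tcp_rot: [180.0, -0.0, 83.4]
force: [0.2, 0.5, -0.6]
opening: 19.2
```

Run:
```python
from h import *
s=bot.state(); print(s['position'],bl(s['position']),s['force'])
c=cap('scene','x'); np.savez('scene3.npz',**c); im=c['pixels'][:,:,::-1]
cv2.imwrite('pics/scene3.png',cv2.resize(im[180:220,290:340],None,fx=12,fy=12,interpolation=cv2.INTER_NEAREST))
```

```text
[610.19184407 227.30182241  49.19807174] (np.float64(48.376553032629204), np.float64(188.38919662725544)) [ 0.23139046  0.4908036  -0.58897826]
```

View pics/scene3.png

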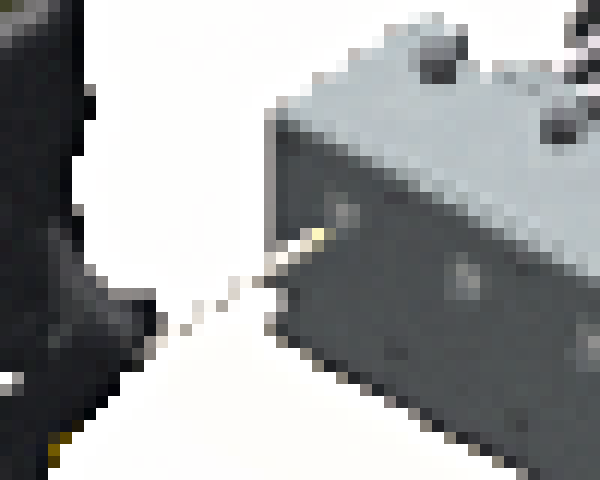

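>>> step_arm(
  commands=[
    [[0,0,0],[-0.4,0,0],-1],
    [[0,0,0],[-0.8,0,0],-1],
    [[0,0,0],[-1.1,0,0],-1],
    [[0,0,0],[-1.3,0,0],-1],
  ],
)

```text
clock: 6.6
position: [608.6, 214.1, 49.1]
tcp_rot: [-180.0, -0.0, 83.4]
force: [-0.5, -0.5, -1.7]
opening: 19.2
```

>>> step_arm(
  commands=[
    [[0,0,0],[-0.2,0,0],-1],
    [[0,0,0],[-0.4,0,0],-1],
    [[0,0,0],[-0.6,0,0],-1],
    [[0,0,0],[-0.8,0,0],-1],
    [[0,0,0],[-1.0,0,0],-1],
  ],
)

```text
clock: 7.22
position: [607.7, 206.6, 49.6]
tcp_rot: [179.9, -0.2, 83.4]
force: [1.2, 12.6, -0.1]
opening: 19.3
```

>>> step_arm(
  commands=[
    [[0,0,0],[-0.25,0,0],-1],
    [[0,0,0],[-0.5,0,0],-1],
    [[0,0,0],[-0.75,0,0],-1],
    [[0,0,0],[-1.0,0,0],-1],
    [[0,0,0],[-1.25,0,0],-1],
  ],
)

```text
clock: 7.85
position: [606.3, 194.2, 49.5]
tcp_rot: [179.9, -0.2, 83.5]
force: [1.4, 10.0, -0.4]
opening: 19.5
```

Run:
```python
from h import *
s=bot.state(); print(s['position'],bl(s['position']),s['force'])
c=cap('top'); im=c['pixels'][:,:,::-1]
cv2.imwrite('pics/top4.png',cv2.resize(im[170:245,300:400],None,fx=7,fy=7,interpolation=cv2.INTER_CUBIC))
```

```text
[606.26606295 194.22472845  49.54695089] (np.float64(48.22044073907817), np.float64(155.08031596742092)) [ 1.40149776  9.95441406 -0.42016049]
```

View pics/top4.png

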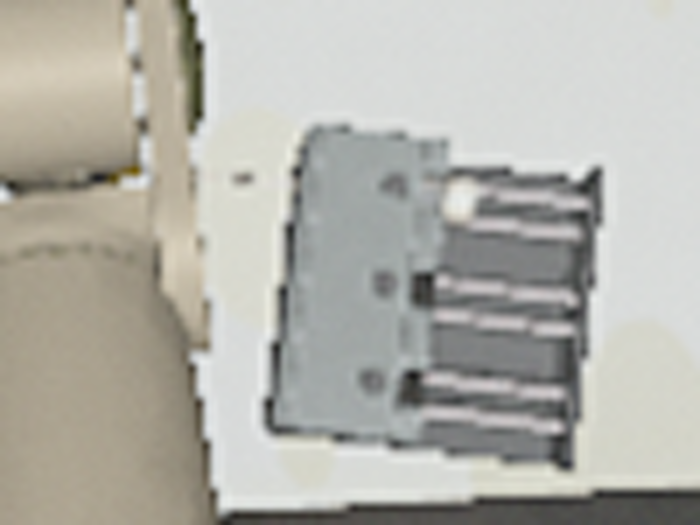

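>>> step_arm(
  commands=[
    [[0,0,0],[-0.25,0,0],-1],
    [[0,0,0],[-0.5,0,0],-1],
    [[0,0,0],[-0.75,0,0],-1],
    [[0,0,0],[-1.0,0,0],-1],
    [[0,0,0],[-1.25,0,0],-1],
  ],
)

```text
clock: 8.52
position: [604.9, 181.8, 49.6]
tcp_rot: [179.9, -0.2, 83.5]
force: [1.9, 11.3, -0.7]
opening: 19.4
```

>>> step_arm(
  commands=[
    [[0,0,0],[-0.15,0,0],-1],
    [[0,0,0],[-0.3,0,0],-1],
    [[0,0,0],[-0.45,0,0],-1],
    [[0,0,0],[-0.6,0,0],-1],
    [[0,0,0],[-0.75,0,0],-1],
  ],
)

```text
clock: 9.15
position: [603.9, 174.1, 49.4]
tcp_rot: [179.9, -0.2, 83.5]
force: [1.8, 10.4, -0.9]
opening: 19.0
```

>>> step_arm(
  commands=[
    [[0,0,0],[-0.15,0,0],-1],
    [[0,0,0],[-0.3,0,0],-1],
    [[0,0,0],[-0.45,0,0],-1],
    [[0,0,0],[-0.6,0,0],-1],
    [[0,0,0],[-0.75,0,0],-1],
  ],
)

```text
clock: 9.78
position: [602.9, 164.7, 49.2]
tcp_rot: [180.0, 0.0, 83.5]
force: [1.0, 0.2, 0.6]
opening: 19.1
```

Run:
```python
from h import *
s=bot.state(); print(s['position'],bl(s['position']),s['force'])
c=cap('top'); im=c['pixels'][:,:,::-1]
cv2.imwrite('pics/top5.png',cv2.resize(im[170:245,300:400],None,fx=7,fy=7,interpolation=cv2.INTER_CUBIC))
```

```text
[602.88676947 164.677519    49.17240975] (np.float64(48.20770891154345), np.float64(125.34049336296897)) [1.0151657  0.23169556 0.59725782]
```

View pics/top5.png

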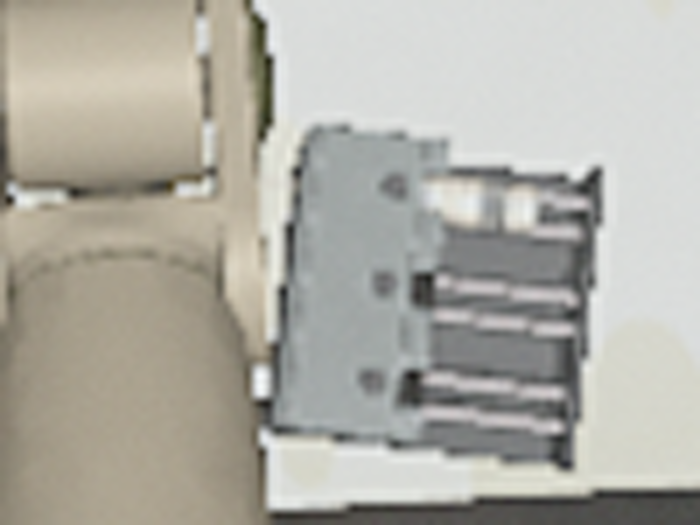

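>>> step_arm(
  commands=[
    [[0,0,0],[-0.3,0,0],-1],
    [[0,0,0],[-0.6,0,0],-1],
    [[0,0,0],[-0.9,0,0],-1],
    [[0,0,0],[-1.2,0,0],-1],
    [[0,0,0],[-1.5,0,0],-1],
  ],
)

```text
clock: 10.45
position: [601.2, 149.6, 49.1]
tcp_rot: [-180.0, 0.0, 83.4]
force: [-0.0, 0.5, -1.0]
opening: 19.1
```

>>> step_arm(
  commands=[
    [[0,0,0],[-0.1,0,0],-1],
    [[0,0,0],[-0.2,0,0],-1],
    [[0,0,0],[-0.3,0,0],-1],
    [[0,0,0],[-0.4,0,0],-1],
    [[0,0,0],[-0.4,0,0],-1],
  ],
)

```text
clock: 11.08
position: [600.7, 145.8, 49.1]
tcp_rot: [-180.0, 0.0, 83.4]
force: [0.0, 0.1, 0.0]
opening: 19.2
```

Run:
```python
from h import *
s=bot.state(); print(s['position'],bl(s['position']),s['force'])
c=cap('top'); im=c['pixels'][:,:,::-1]; np.savez('top6.npz',**c)
cv2.imwrite('pics/top6.png',cv2.resize(im[170:245,300:400],None,fx=7,fy=7,interpolation=cv2.INTER_CUBIC))
```

```text
[600.74745268 145.78214193  49.12328455] (np.float64(48.22116136942791), np.float64(106.32440096271891)) [0.02976522 0.08989463 0.01422196]
```

View pics/top6.png

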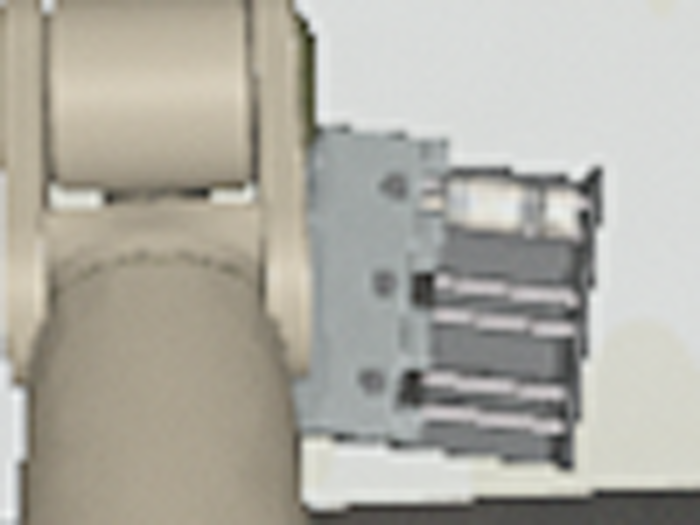

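Run:
```python
from h import *
c=dict(np.load('top6.npz'))
for a in [(363.3,199.3),(382.9,200.5)]: print(bl(ray(c,*a,64)))
g=c['pixels'].astype(int)
for v in (198,199,200,201): print(v,g[v,360:388].min(-1))
print(np.round(proj(c,[*bw(48,-107.5),64]),1),np.round(proj(c,[*bw(48,-35.5),66]),1))
```

```text
(np.float64(45.107743928305844), np.float64(-38.46642076017437))
(np.float64(49.450215040831615), np.float64(-105.97051904104795))
198 [169 177 180 148 172 190 190 216 216 210 216 217 218 220 192 169 170 143
 201 217 209 215 195 156 114  96 203 224]
199 [176 186 184 160 177 188 192 217 221 217 220 225 226 220 179 147 155 132
 206 227 221 216 198 169 137  93 202 224]
200 [133 131 125 144 176 190 195 213 218 215 216 221 229 221 181 148 152 151
 217 232 229 216 149  54 113  98 203 223]
201 [151 157 165 148 155 171 181 197 204 203 204 210 215 207 173 154 149 156
 193 205 217 211 149  56 105  93 200 223]
[383.3 201. ] [362.6 198.3]
```

>>> step_arm(
  commands=[
    [[0,0,0],[-0.08,0,0],-1],
    [[0,0,0],[-0.15,0,0],-1],
    [[0,0,0],[-0.15,0,0],-1],
  ],
)

```text
clock: 11.5
position: [600.6, 144.3, 49.1]
tcp_rot: [-180.0, 0.0, 83.4]
force: [-0.6, -1.2, -0.2]
opening: 19.5
```

>>> step_arm(
  commands=[
    [[0,0,0],[2,0,0],-1],
    [[0,0,0],[5,0,0],-1],
    [[0,0,0],[8.5,0,0],-1],
    [[0,0,0],[11,0,0],-1],
    [[0,0,0],[11,0,0],-1],
  ],
)

```text
clock: 12.12
position: [612.7, 256.3, 48.9]
tcp_rot: [180.0, -0.0, 83.6]
force: [0.1, -0.9, -1.5]
opening: 19.2
```

Run:
```python
from h import *
s=bot.state(); print(s['position'],bl(s['position']),s['force'])
go([572,395,100],83.5)
c=cap('top'); im=c['pixels'][:,:,::-1]; np.savez('top7.npz',**c)
cv2.imwrite('pics/top7.png',cv2.resize(im[170:245,300:400],None,fx=7,fy=7,interpolation=cv2.INTER_CUBIC))
```

```text
[612.68419554 256.30691059  48.87393802] (np.float64(47.569414118361884), np.float64(217.4899781137392)) [ 0.09650396 -0.92062528 -1.50107604]
clk 12.125 at [612.7 256.3  48.9] [ 1.80e+02 -2.00e-02  8.36e+01] F [ 0.1 -0.9 -1.5] op 19.2
 turn [ 0.  -0.   0.1] shift cm [13.33 -5.59 -5.11]
```

View pics/top7.png

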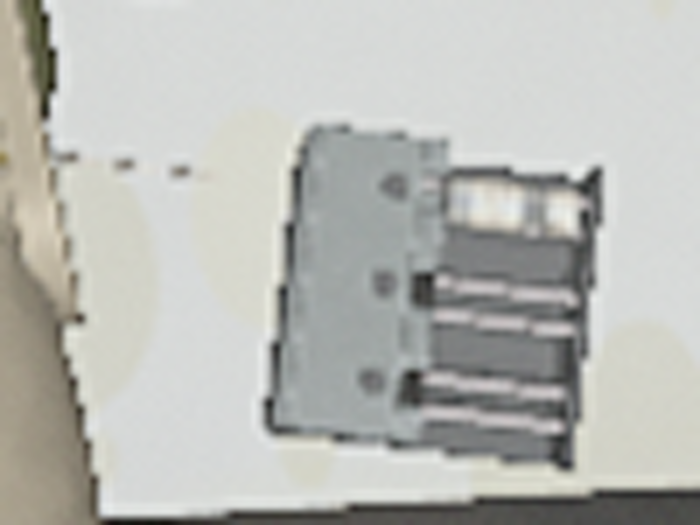

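>>> step_arm(
  commands=[
    [[0,0,0],[4,-1.5,0],-1],
    [[0,0,0],[9,-4,0],-1],
    [[0,0,0],[13.3,-5.6,1],-1],
    [[0,0,0],[13.3,-5.6,3],-1],
    [[0,0,0],[13.3,-5.6,3.5],-1],
  ],
)

```text
clock: 12.8
position: [572.2, 390.8, 12.3]
tcp_rot: [-179.9, 0.1, 83.4]
force: [-0.0, 0.2, -0.3]
opening: 19.1
```

>>> step_arm(
  commands=[
    [[0,0,0],[0,0,0.5],-1],
    [[0,0,0],[0,0,0.8],-1],
    [[0,0,0],[0,0,1.0],-1],
    [[0,0,0],[0,0,1.0],-1],
  ],
)

```text
clock: 13.3
position: [572.9, 392.0, 4.3]
tcp_rot: [180.0, -0.0, 83.4]
force: [0.6, 0.1, -0.1]
opening: 19.0
```

>>> step_arm(
  commands=[
    [[0,0,0],[0,0,0.15],-1],
    [[0,0,0],[0,0,0.3],-1],
    [[0,0,0],[0,0,0.3],-1],
  ],
)

```text
clock: 13.68
position: [572.7, 392.1, 1.0]
tcp_rot: [-180.0, 0.0, 83.4]
force: [0.2, 0.2, -1.5]
opening: 18.9
```

>>> step_arm(
  commands=[
    [[0,0,0],[0,0,0],-0.6],
    [[0,0,0],[0,0,0],-0.3],
    [[0,0,0],[0,0,0],-0.1],
    [[0,0,0],[0,0,0],0],
  ],
)

```text
clock: 14.18
position: [572.8, 392.2, 1.2]
tcp_rot: [180.0, -0.0, 83.4]
force: [-1.3, 1.2, -0.1]
opening: 42.7
```

>>> step_arm(
  commands=[
    [[0,0,0],[0,0,-2],0],
    [[0,0,0],[0,0,-6],0],
    [[0,0,0],[0,0,-11],0],
    [[0,0,0],[-5,0,-12],0],
    [[0,0,0],[-11,0,-12],0],
  ],
)

```text
clock: 14.8
position: [560.5, 282.3, 123.9]
tcp_rot: [179.8, -0.1, 83.5]
force: [1.6, 0.1, -0.8]
opening: 42.7
```

Run:
```python
from h import *
go([*bw(48,-72),130],83.5)
c=cap('scene'); im=c['pixels'][:,:,::-1]
cv2.imwrite('pics/s8.png',cv2.resize(im[140:300,200:400],None,fx=4,fy=4,interpolation=cv2.INTER_CUBIC))
```

```text
clk 14.8 at [560.5 282.3 123.9] [ 1.7976e+02 -1.0000e-01  8.3530e+01] F [ 1.6  0.1 -0.8] op 42.7
 turn [ 0.2 -0.1  0. ] shift cm [-30.95   5.51  -0.64]
```

View pics/s8.png

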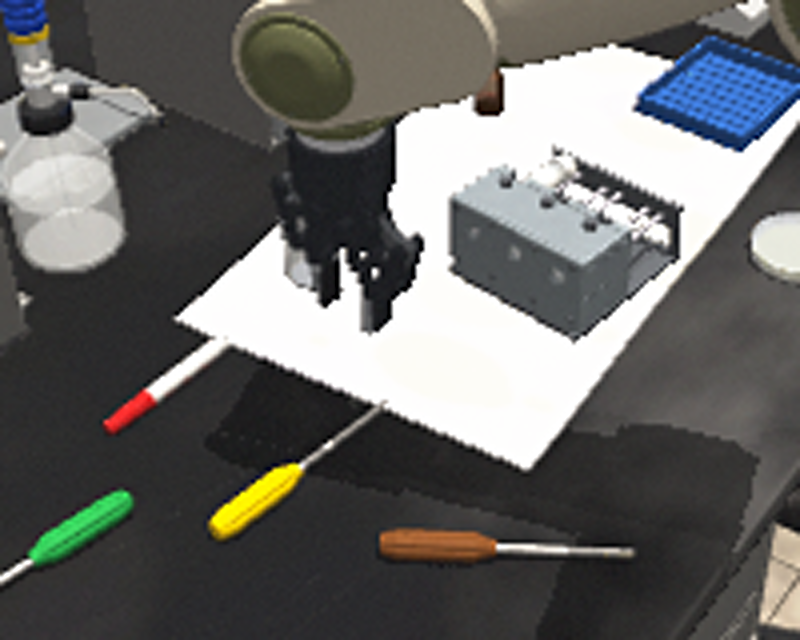

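>>> step_arm(
  commands=[
    [[0,0,0],[-6,1,-2],0],
    [[0,0,0],[-12,2,-2],0],
    [[0,0,0],[-18,3.5,-2],0],
    [[0,0,0],[-24,5,-2],-0.05],
    [[0,0,0],[-30.9,5.5,-2],-0.05],
  ],
)

```text
clock: 15.48
position: [580.2, -25.8, 142.7]
tcp_rot: [179.9, 0.0, 83.4]
force: [1.0, 0.3, -0.0]
opening: 40.4
```

>>> step_arm(
  commands=[
    [[0,0,0],[0,0,0],-0.05],
    [[0,0,0],[0,0,0],-0.05],
  ],
)

```text
clock: 15.72
position: [579.9, -23.5, 142.1]
tcp_rot: [179.9, -0.0, 83.4]
force: [-0.1, -0.2, 0.2]
opening: 40.4
```

Run:
```python
from h import *
go([*bw(48,-72),90],83.5)
c=dict(np.load('top7.npz')); W=world(c); g=c['pixels'].astype(int).min(-1)
m=np.zeros((400,640),bool); m[192:206,362:383]=True; m&=(W[...,2]>61)&(W[...,2]<80)
P=W[m]; L=np.array([bl(p) for p in P]); print(len(P),L.mean(0),L.min(0),L.max(0),np.percentile(P[:,2],[10,50,90]))
```

```text
clk 15.725 at [579.9 -23.5 142.1] [ 1.7993e+02 -1.0000e-02  8.3410e+01] F [-0.1 -0.2  0.2] op 40.4
 turn [ 0.1 -0.  -0.1] shift cm [-0.78  0.13  5.21]
120 [ 47.55856207 -67.43871319] [  35.58016184 -100.04047078] [ 59.837454   -31.39836958] [64.22562659 69.02302202 74.91133968]
```

>>> step_arm(
  commands=[
    [[0,0,0],[-0.6,0.1,2.5],-0.05],
    [[0,0,0],[-0.6,0.1,5],-0.05],
    [[0,0,0],[-0.6,0.1,5],-0.05],
    [[0,0,0],[-0.6,0.1,5],-0.05],
  ],
)

```text
clock: 16.23
position: [580.7, -29.0, 92.5]
tcp_rot: [179.9, 0.0, 83.5]
force: [-0.1, 0.3, -0.3]
opening: 40.4
```

Run:
```python
from h import *
go([*bw(48,-72),51],83.5)
for n in('scene','top'):
    c=cap(n); im=c['pixels'][:,:,::-1]
    sub=im[140:240,290:420] if n=='scene' else im[160:245,300:410]
    cv2.imwrite('pics/%s9.png'%n,cv2.resize(sub,None,fx=6,fy=6,interpolation=cv2.INTER_CUBIC))
```

```text
clk 16.225 at [580.7 -29.   92.5] [1.799e+02 1.000e-02 8.351e+01] F [-0.1  0.3 -0.3] op 40.4
 turn [0.1 0.  0. ] shift cm [-0.24 -0.01  4.15]
```

View pics/scene9.png

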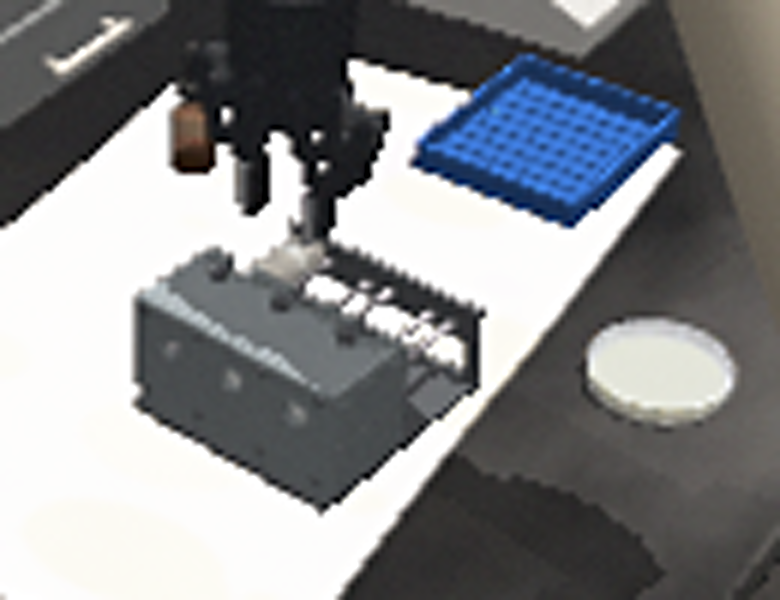

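View pics/top9.png

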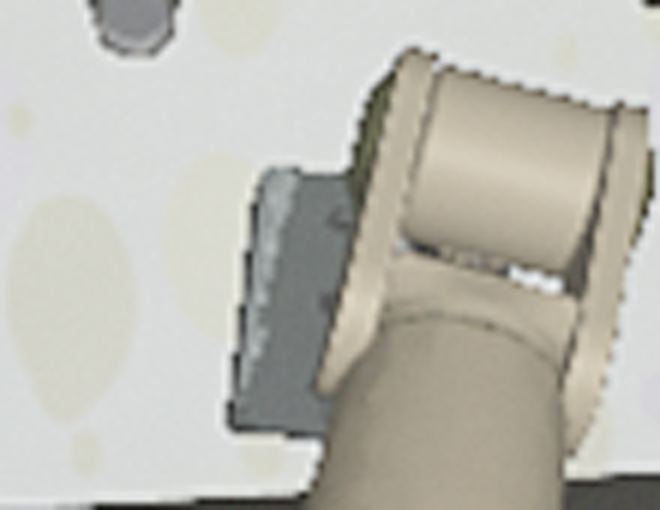

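>>> step_arm(
  commands=[
    [[0,0,0],[-0.2,0,1.5],-0.05],
    [[0,0,0],[-0.2,0,3],-0.05],
    [[0,0,0],[-0.2,0,4],-0.05],
    [[0,0,0],[-0.2,0,4.1],-0.05],
  ],
  force=30,
)

```text
clock: 16.82
position: [579.4, -31.7, 49.1]
tcp_rot: [-179.9, -0.0, 83.4]
force: [0.1, 0.5, -0.7]
opening: 40.7
```

>>> step_arm(
  commands=[
    [[0,0,0],[0,0,0],-0.3],
    [[0,0,0],[0,0,0],-1],
    [[0,0,0],[0,0,0],-1],
    [[0,0,0],[0,0,0],-1],
  ],
)

```text
clock: 17.32
position: [580.4, -31.9, 50.8]
tcp_rot: [179.9, 0.0, 83.4]
force: [2.7, 0.2, 4.9]
opening: 23.0
```

>>> step_arm(
  commands=[
    [[0,0,0],[0,0,-1.5],-1],
    [[0,0,0],[0,0,-4],-1],
    [[0,0,0],[0,0,-7.5],-1],
    [[0,0,0],[0,0,-7.5],-1],
  ],
)

```text
clock: 17.82
position: [580.7, -31.9, 128.2]
tcp_rot: [179.7, 0.0, 83.4]
force: [0.7, 0.0, -0.6]
opening: 23.4
```

Run:
```python
from h import *
go([547.5,-323.5,100],-3)
for n in('scene','top'):
    c=cap(n); im=c['pixels'][:,:,::-1]
    sub=im[140:240,290:420] if n=='scene' else im[160:245,380:490]
    cv2.imwrite('pics/%s10.png'%n,cv2.resize(sub,None,fx=6,fy=6,interpolation=cv2.INTER_CUBIC))
```

```text
clk 17.825 at [580.7 -31.9 128.2] [1.7975e+02 4.0000e-02 8.3440e+01] F [ 0.7  0.  -0.6] op 23.4
 turn [ 0.2 -0.2 86.4] shift cm [-2.934e+01  2.000e-02  2.840e+00]
```

View pics/scene10.png

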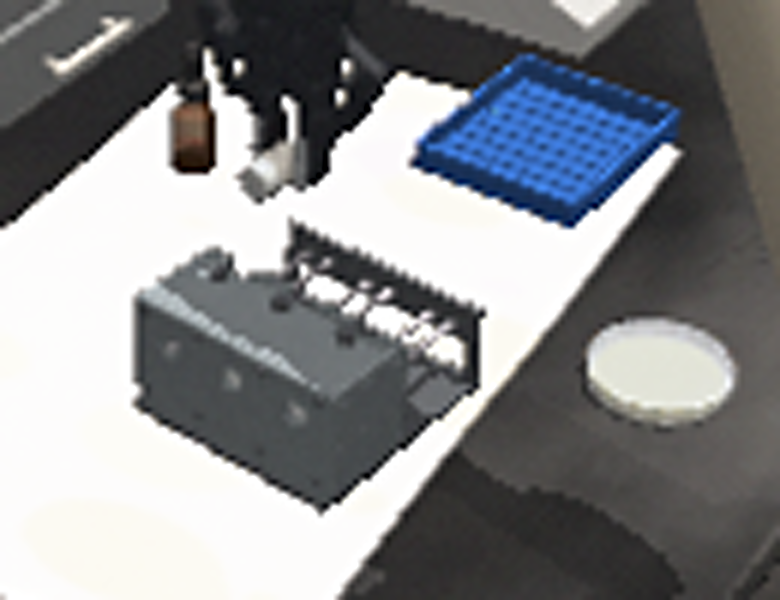

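View pics/top10.png

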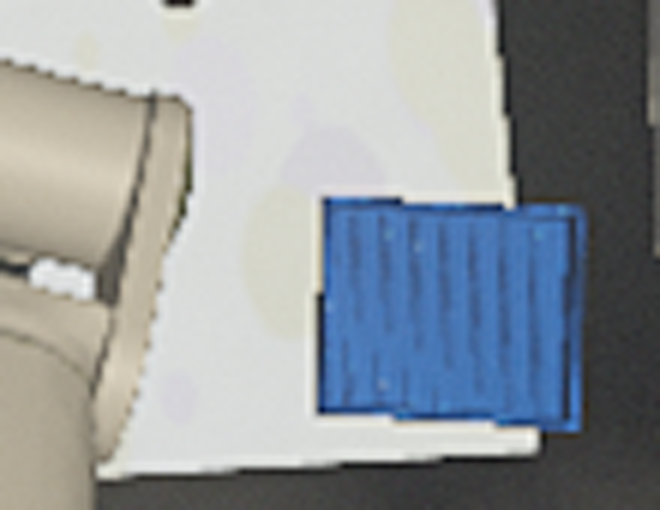

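>>> step_arm(
  commands=[
    [[0,0,9],[-3,0,0],-1],
    [[0,0,18],[-7,0,0],-1],
    [[0,0,27],[-11,0,0],-1],
    [[0,0,36],[-15,0,0],-1],
    [[0,0,45],[-18,0,0],-1],
  ],
)

```text
clock: 18.55
position: [558.2, -211.8, 123.9]
tcp_rot: [-179.9, 0.1, 38.1]
force: [-0.9, 0.1, -0.5]
opening: 23.3
```

Run:
```python
from h import *
go([547.5,-323.5,90],-3)
```

```text
clk 18.55 at [ 558.2 -211.8  123.9] [-1.7985e+02  6.0000e-02  3.8090e+01] F [-0.9  0.1 -0.5] op 23.3
 turn [-0.1  0.1 41.1] shift cm [-7.73  8.13  3.38]
```

>>> step_arm(
  commands=[
    [[0,0,9],[-2,2,0],-1],
    [[0,0,18],[-4,4,0],-1],
    [[0,0,27],[-6,6,1],-1],
    [[0,0,36],[-7.7,8.1,2],-1],
    [[0,0,41.1],[-7.7,8.1,3],-1],
  ],
)

```text
clock: 19.18
position: [548.2, -323.2, 93.3]
tcp_rot: [-179.9, 0.1, -3.0]
force: [-0.7, -0.3, -0.3]
opening: 23.1
```

>>> step_arm(
  commands=[
    [[0,0,0],[0,0,0],-1],
    [[0,0,0],[0,0,0],-1],
  ],
)

```text
clock: 19.42
position: [549.3, -321.5, 95.1]
tcp_rot: [-180.0, 0.0, -2.5]
force: [0.6, 0.5, -0.4]
opening: 23.4
```

Run:
```python
from h import *
go([547.5,-323.5,15],-3)
for n in('scene','top'):
    c=cap(n); im=c['pixels'][:,:,::-1]
    sub=im[110:210,330:460] if n=='scene' else im[160:245,380:490]
    cv2.imwrite('pics/%s11.png'%n,cv2.resize(sub,None,fx=6,fy=6,interpolation=cv2.INTER_CUBIC))
```

```text
clk 19.425 at [ 549.3 -321.5   95.1] [-1.7998e+02  3.0000e-02 -2.5400e+00] F [ 0.6  0.5 -0.4] op 23.4
 turn [-0.   0.   0.5] shift cm [-0.16  0.21  8.01]
```

View pics/scene11.png

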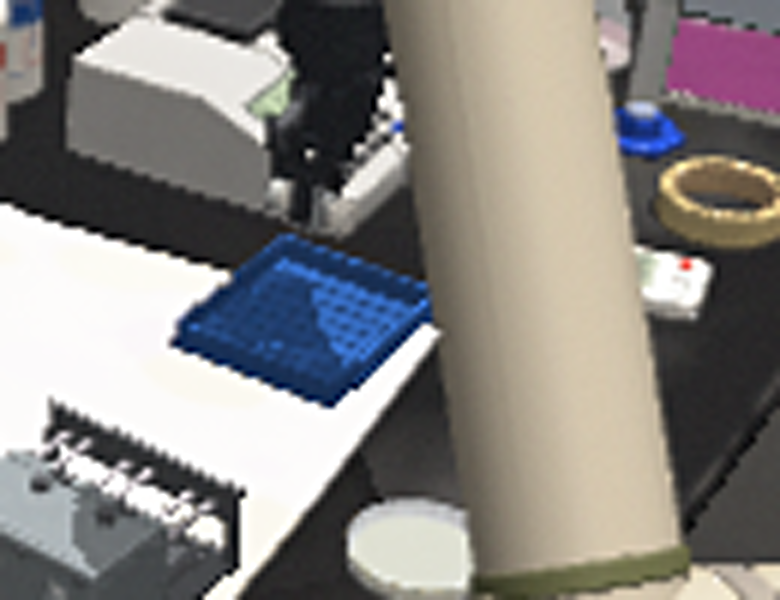

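View pics/top11.png

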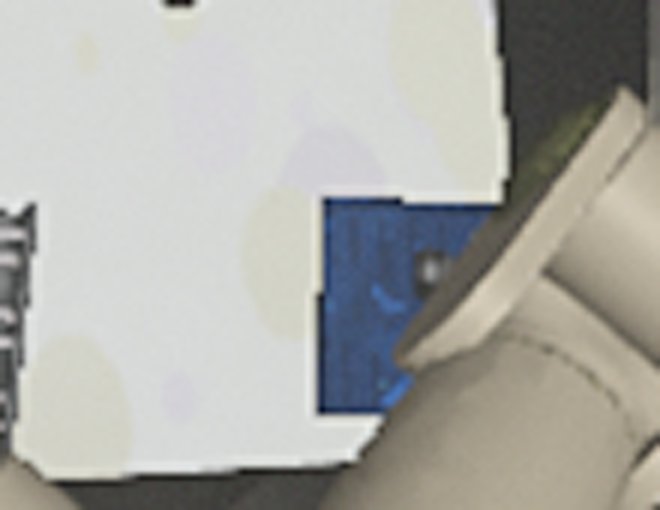

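>>> step_arm(
  commands=[
    [[0,0,0.5],[-0.1,0.2,3],-1],
    [[0,0,0.5],[-0.1,0.2,6],-1],
    [[0,0,0.5],[-0.1,0.2,7.5],-1],
    [[0,0,0.5],[-0.1,0.2,7.8],-1],
    [[0,0,0.5],[-0.1,0.2,7.8],-1],
  ],
)

```text
clock: 20.15
position: [548.6, -324.1, 18.1]
tcp_rot: [179.9, -0.1, -3.1]
force: [0.4, -0.5, -0.3]
opening: 22.8
```

>>> step_arm(
  commands=[
    [[0,0,0],[0,0,0.15],-1],
    [[0,0,0],[0,0,0.3],-1],
    [[0,0,0],[0,0,0.3],-1],
  ],
)

```text
clock: 20.52
position: [548.2, -323.9, 14.2]
tcp_rot: [180.0, -0.0, -3.2]
force: [-0.1, -0.3, -0.8]
opening: 23.2
```

>>> step_arm(
  commands=[
    [[0,0,0],[0,0,0.1],-1],
    [[0,0,0],[0,0,0.2],-1],
    [[0,0,0],[0,0,0.2],-1],
  ],
)

```text
clock: 20.9
position: [548.2, -323.9, 12.3]
tcp_rot: [180.0, -0.0, -3.2]
force: [-0.3, 1.0, 1.2]
opening: 23.4
```

>>> step_arm(
  commands=[
    [[0,0,0],[0,0,0],-0.42],
    [[0,0,0],[0,0,0],-0.35],
    [[0,0,0],[0,0,0],-0.25],
    [[0,0,0],[0,0,0],-0.1],
    [[0,0,0],[0,0,0],0],
  ],
)

```text
clock: 21.52
position: [548.2, -323.9, 12.1]
tcp_rot: [180.0, -0.0, -3.2]
force: [0.3, -0.0, 0.3]
opening: 42.7
```

>>> step_arm(
  commands=[
    [[0,0,0],[0,0,-1],0],
    [[0,0,0],[0,0,-3],0],
    [[0,0,0],[0,0,-7],0],
    [[0,0,0],[0,0,-12],0],
    [[0,0,0],[0,0,-16],0],
  ],
)

```text
clock: 22.15
position: [548.4, -324.0, 176.1]
tcp_rot: [179.9, -0.1, -3.2]
force: [0.7, -0.4, -0.0]
opening: 42.6
```

>>> step_arm(
  commands=[
    [[0,0,0],[0,-6,0],0],
    [[0,0,0],[0,-12,0],0],
    [[0,0,0],[0,-18,0],0],
    [[0,0,0],[0,-22,0],0],
    [[0,0,0],[0,-22,0],0],
  ],
)

```text
clock: 22.78
position: [560.6, -101.8, 173.9]
tcp_rot: [180.0, -0.1, -3.0]
force: [-0.1, -0.5, -0.2]
opening: 42.6
```

Run:
```python
from h import *
go([547.5,-323.5,15],-3)
for n in('scene','top'):
    c=cap(n); im=c['pixels'][:,:,::-1]; np.savez(n+'12.npz',**c)
    sub=im[110:210,330:460] if n=='scene' else im[150:260,240:490]
    cv2.imwrite('pics/%s12.png'%n,cv2.resize(sub,None,fx=6 if n=='scene' else 3.2,fy=6 if n=='scene' else 3.2,interpolation=cv2.INTER_CUBIC))
```

```text
clk 22.775 at [ 560.6 -101.8  173.9] [ 1.7998e+02 -1.1000e-01 -2.9600e+00] F [-0.1 -0.5 -0.2] op 42.6
 turn [ 0.  -0.1  0. ] shift cm [-0.19 22.2  15.9 ]
```

View pics/scene12.png

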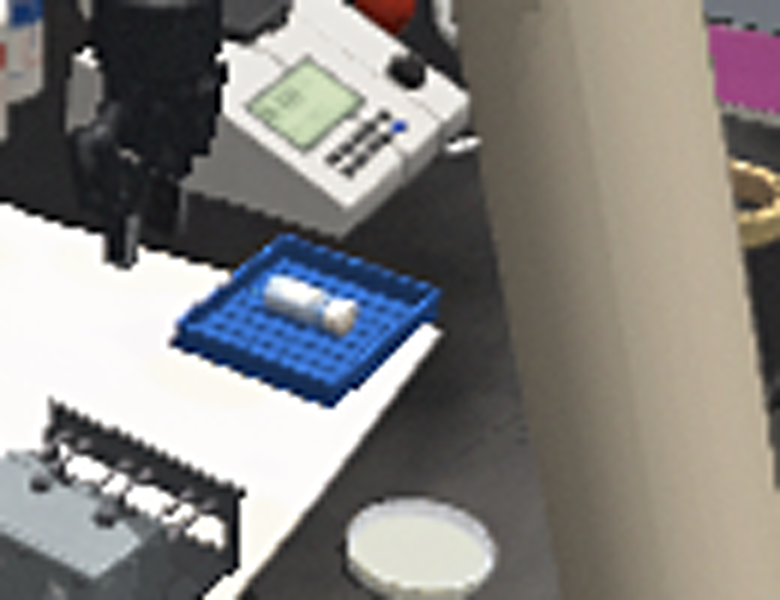

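View pics/top12.png

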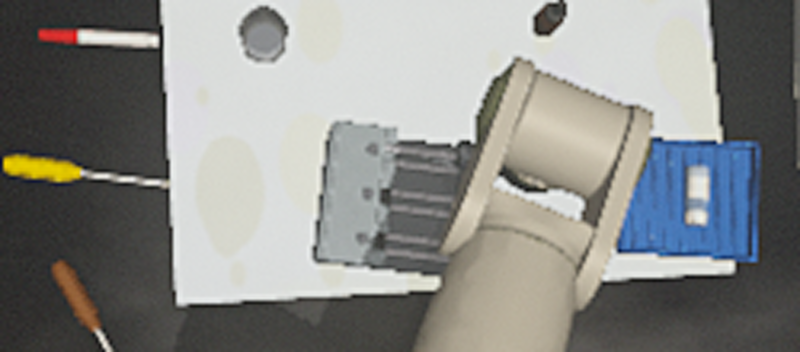

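Run:
```python
from h import *
t=dict(np.load('top12.npz'));W=world(t);hsv=cv2.cvtColor(t['pixels'],cv2.COLOR_RGB2HSV)
v,u=np.mgrid[:400,:640]
m=(hsv[...,0]>20)&(hsv[...,0]<35)&(hsv[...,1]>150)&(u>230)&(u<275)&(v>190)&(v<215)
print('handle top z',np.percentile(W[m][:,2],90),W[m].mean(0))
s=(u>266)&(u<291)&(v>200)&(v<212)&(t['pixels'].min(-1)>110)
print('shaft z',np.median(W[s][:,2]),np.median(W[s&(u>280)][:,2]))
b=(u>450)&(u<465)&(v>195)&(v<222)&(W[...,2]>18); print('vial',W[b].mean(0),np.percentile(W[b][:,2],[50,95]))
print(bot.state()['force'],bot.job_done())
```

```text
handle top z 22.844466009503698 [571.99908901 393.51630988  15.18177221]
shaft z 9.331810758714603 7.291716571423597
vial [ 549.15067916 -329.63475671   28.897183  ] [29.16704831 36.18062732]
the job is handed in; nothing more can be done
[-0.47642984  0.14121223  0.38441481] None
```

The job is handed in. The white-capped vial is lying on its side in the blue tray and the screwdriver is back on the bench. No verdict was reported.

- **Push:** the white-capped vial was in the bore at local x = +48 (hole2). I gripped the yellow screwdriver's handle and lined its tip up with that access hole. The push was slow, and the largest force I read at the wrist was about 13 N. It ended with the vial's centre about 72 mm in front of the block's centre, so the vial lay wholly on the rails.
- **Placing:** I laid the screwdriver down near where it started, lifted the vial off the rails, turned it 86° and set it along the tray's ribs.
- **Last checks:** the vial's centre is near (549, -325), close to the tray centre, with its top at about 29–36 mm in noisy depth readings; a vial resting in the tray should have its top at about 32–35 mm. The screwdriver is flat: handle top about 23 mm, shaft 7–9 mm high.
- **Everything else:** the gripper was clear, about 220 mm from the tray. In the last pictures the black-capped vials and the bystanders look undisturbed, but I did not measure them again.
- **Grip readings:** the gripper read about 19 mm on the 22 mm handle and 23 mm on the 24.4 mm vial. Both held firmly throughout.

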